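Pack the tape rolls away airtight

ROBOT

A 6-joint arm with a two-finger parallel gripper is mounted at the origin on the work surface. World frame = base frame: x ahead of the robot, y to its left, z up, the work surface at z = 0. Lengths are in m, angles in degrees, forces in N, time in s.
With the tool pointing down it reaches from about 0.275 to 0.825 m from the base axis. Payload 5.2 kg.
Tool frame: the origin (TCP) lies between the finger pads; the fingertips stand 8 mm ahead of it and the grasp point (between the pads) lies 11 mm behind it (manip.tips_ahead is the z of the fingertips in the tool frame, in m); z points along the fingers, y is the line along which they close (so a half turn about z gives the same grasp; the last joint's range is limited). The gripper opens to 93 mm and grips with 3 to 60 N. Pads are 15 mm wide; open, the fingers measure 128 mm over their backs; the gripper's body (75 mm by 188 mm) begins 65 mm behind the grasp point.
Start: joints at [-82.494, 14.817, 87.949, -0, 77.235, -11.62], TCP at [0.18, -0.52, 0.189] pointing down, gripper open.
Joint ranges: [-179.93, 179.93], [-52.35, 119.4], [10.71, 147.94], [-69.91, 249.91], [12.55, 155.21], [-178.61, 178.61]. Speed limits (degrees/s): [147.25, 147.25, 180, 180, 180, 180].

INTERFACE

Orientations are given as [roll, pitch, yaw] about the fixed x, y, z axes, in that order (R = Rz(yaw) Ry(pitch) Rx(roll)).
In Python, from cell import manip gives the robot as it stands.
- The arm moves only by the shell command python3 -m jog 'ROWS' [OPENING]. ROWS is a JSON object of lists of equal length, an entry for each row: "xyz": the shift along the world's x, y, z in mm, a list of three; "turn": the turn about the world's z in degrees. In form: {"xyz": [[dx, dy, dz], ...], "turn": [turn, ...]}. A call has 1 to 12 rows; each row shifts and turns the commanded pose from where the row before left it; what a row does not reach is not made up. A row lasts 1/12 s, in which the tool goes at most 41.7 mm and 7.16 degrees, less where a joint would pass 70% of its speed; a pose out of reach is approached as far as the arm can. A call is refused whole if a number of a shift passes 41.7 or a number of a turn 7.16, either way. A call with a gripper value outside its range is refused whole. OPENING is the closure, from -1 (fully open) to 1 (shut), set as the call begins (- or left out, the last holds). The fingers move at their own pace and stop on an object; the grip force is fixed at half the most. Time passes only in rows, so rows that do not move let the fingers close. It gives the time, the measured TCP pose, the force, the opening and the grip force at its end, in the units of the state.
- manip.sense(): the state, without advancing time (a new reading comes with each control period).
- manip.grab_frame(name): name is "scene" or "top"; returns (picture, depth): 384x512x3 uint8, red, green, blue; 384x512 float32, m along the optical axis (not along the pixel's ray), 0 where there is no reading.
- manip.camera_params(name): a dict with "fx", "fy", "cx", "cy" (pixels), "R" (3x3) and "t" (3): a world point X has camera coordinates R X + t. Camera axes: x right, y down, z forward; pixel columns grow to the right and rows downward; lengths in m; the calibration is good to about 2 mm. A picture is of the moment at which its call begins. camera_params takes no time and is no camera call.
- manip.hand_in(): hands the job in; it is judged then, once.
Trained networks look in the newest picture that a camera, given by its name, has taken for a name from the list of things; names that differ only in an ending like _2 or _b are one class to them, and where a whole thing is asked for, a point or a joint stands for the part that bears it (a point fixed in the world has none). Each returns a list of dicts, best first, with "confidence" (0 to 1); they miss things now and then, are a little off and sometimes report something else, mostly with a low value. They report only what shows in the picture. A call takes as long as a camera call. They do not tell look-alikes from the thing itself.
- manip.spot_in(camera, label): "bbox" ([left, top, width, height] in pixels, round what is visible of it).
- manip.outline_of(camera, label): "mask" (384x512 bool, what is visible of it) and "bbox" ([left, top, width, height] in pixels, round what is visible of it).
- manip.landmark_of(camera, label): "xy" ([column, row] in pixels: a listed point, or the origin of a listed thing).
The state is a dict: "time": time; "qpos": joint angles; "joint_vel": joint speeds; "joint_efforts": joint torques, N m; "tcp_pos": TCP position; "tcp_rot": TCP orientation; "ft_force": force on the tool from outside, world axes, zero at the start; "wrist_torque": the same for the moment, N m; "finger_gap": finger opening in m; "grasp_force": force on a finger pad.
Only numpy, scipy, OpenCV 4.12 (cv2) and the standard library are available. Lean on these libraries where they do the work, as an engineer would, in place of code of your own. Each camera call takes 0.05 s, during which the arm holds its last target. There are 200 camera calls.

TASK

Put every roll of paper tape away so that it does not dry out: take the loose lid off the tub and set it aside, slide each roll up off its spindle and lay it in the tub; when they are all in, put the lid back on the tub and press it down around its edge until the seal is fully home at every corner and the lid lies level. Leave the other things on the counter where they are.

Things in the scene. Friction and masses are not known exactly. Their poses are not given: they have to be found in the camera images.
- tub: White plastic airtight tub, open on top, fixed to the counter at the left or right: outer 212 (its x) x 142 (its y) x 60 mm high to the rim, walls and floor 6 mm, so 200 x 130 x 54 mm inside. Origin: centre of its underside. Long side roughly along world y, turned up to 0.2 rad. A dark rubber gasket on the rim, in four corner lengths, stands 6 mm proud.
- lid: Loose bamboo lid, 250 g: plate 216 x 146 x 8 mm; under it a frame 193 x 123 mm, 10 mm deep, enters the tub's mouth with 3.5 mm play a side, either way round. Origin: centre of the frame's underside, 18 mm below the plate's top face; x along the long side, z up. Origin height above the tub's: 56 mm on the unpressed gasket, 50 mm seated. At first it lies loose on the tub.
- lid_handle (a point): Point on the lid's bar handle, 41 mm above the lid's origin and 5 mm below the handle's top. The handle is dark wood, 70 mm along the lid's x, 16 mm thick across (lid's y), and rises 28 mm from the middle of the plate.
- stand: Spindle stand fixed to the counter: wooden board 170 x 170 x 15 mm with four upright steel spindles, 18 mm thick, rising 55 mm above the board (tops 70 mm above the counter), at x = +-50 mm and y = +-50 mm from the board's centre. Origin: centre of the underside. It stands on the other side from the tub; the counter midway between them is clear.
- roll1: Roll of kraft paper tape, 50 mm outside diameter, 24 mm high, 26 mm hole, about 40 g, lying flat on the stand's board with a spindle through its hole (None if absent; two to four are there). Origin: on its axis, at its underside; z along the axis.
- roll2: Roll of kraft paper tape, 50 mm outside diameter, 24 mm high, 26 mm hole, about 40 g, lying flat on the stand's board with a spindle through its hole (None if absent; two to four are there). Origin: on its axis, at its underside; z along the axis.
- roll3: Roll of kraft paper tape, 50 mm outside diameter, 24 mm high, 26 mm hole, about 40 g, lying flat on the stand's board with a spindle through its hole (None if absent; two to four are there). Origin: on its axis, at its underside; z along the axis.
- roll4: Roll of kraft paper tape, 50 mm outside diameter, 24 mm high, 26 mm hole, about 40 g, lying flat on the stand's board with a spindle through its hole (None if absent; two to four are there). Origin: on its axis, at its underside; z along the axis.
- seal_a (a joint): How far the rim gasket at the tub's +x +y corner is pressed in: 0 proud, 0.006 m fully home. About 8 N moves it and it stays where pushed. Press the lid's plate from above near that corner, 12 mm in from both edges, with about 15 N. The lid rocks a little until all four are home.
- seal_b (a joint): How far the rim gasket at the tub's +x -y corner is pressed in: 0 proud, 0.006 m fully home. About 8 N moves it and it stays where pushed. Press the lid's plate from above near that corner, 12 mm in from both edges, with about 15 N. The lid rocks a little until all four are home.
- seal_c (a joint): How far the rim gasket at the tub's -x -y corner is pressed in: 0 proud, 0.006 m fully home. About 8 N moves it and it stays where pushed. Press the lid's plate from above near that corner, 12 mm in from both edges, with about 15 N. The lid rocks a little until all four are home.
- seal_d (a joint): How far the rim gasket at the tub's -x +y corner is pressed in: 0 proud, 0.006 m fully home. About 8 N moves it and it stays where pushed. Press the lid's plate from above near that corner, 12 mm in from both edges, with about 15 N. The lid rocks a little until all four are home.
- spice_jar: Bystander, to be left alone: small amber jar with a steel cap, 48 mm wide, 80 mm high; origin at the centre of its underside.
- coasters: Bystander, to be left alone: round stack of cork coasters, 90 mm wide, 30 mm high; origin at the centre of its underside.
- jigger: Bystander, to be left alone: brass double measuring cup, 42 mm wide, 75 mm high; origin at the centre of its underside.
- tumbler: Bystander, to be left alone: glass tumbler, 76 mm wide, 85 mm high; origin at the centre of its underside.
- syrup: Bystander, to be left alone: green bottle, 68 mm wide, 200 mm high; origin at the centre of its underside.
Things that resemble listed ones, but are neither listed nor needed, are in the scene too. Leave any green or grey look-alike of the roll4 alone. Leave any red look-alike of the roll3 alone.

How it is judged:
By the outcome, as a careful person would: the job done as asked, in the order asked, and still so for the second after the job is handed in, with the robot touching nothing.
Of roll1, roll2, roll3, roll4 only 2 to 4 are there at a start; the rules pass over those that are not, and their reading is None.
At some moment in a run one of lid, roll1, roll2, roll3, roll4 may be knocked a few centimetres aside while the robot is not near it.
Once in a run the grip may slacken for a moment while it holds something.
It also fails if it takes over 210 s, if anything falls off the work surface, if the arm or the gripper's body presses on something with over 40 N, if the wrist force passes 120 N, or if a joint passes its speed limit or range.

## Working session

There is one attempt and no reset: what is moved stays moved. The work goes in short steps, Python scripts to look and compute and a shell command to move; the robot and the scene stay as the last step left them, time stands still between calls to the robot, and variables do not carry over. Pictures are saved under pics/ and viewed, at most 14 in all, crops included, and the job is handed in when it is done.

```bash
ls; mkdir -p pics; cat > h.py <<'E'
import numpy as np, cv2
from cell import manip
def cloud(name,d):
    p=manip.camera_params(name);v,u=np.mgrid[:384,:512]
    c=np.stack([(u-p['cx'])/p['fx']*d,(v-p['cy'])/p['fy']*d,d],-1)
    return (c-np.array(p['t']))@np.array(p['R'])
def grab(name,fn=None):
    im,d=manip.grab_frame(name)
    if fn: cv2.imwrite('pics/'+fn,im[:,:,::-1])
    return im,d,cloud(name,d)
E
python3 - <<'E'
from h import *
for n in ['top','scene']:
    im,d,P=grab(n,n+'0.png')
    for l in ['tub','lid','stand','roll1','spice_jar','coasters','jigger','tumbler','syrup']:
        for r in manip.outline_of(n,l)[:6]:
            m=r['mask']&(d>0); Q=P[m]
            print(n,l,round(r['confidence'],2),r['bbox'],np.median(Q,0).round(3),np.percentile(Q[:,2],95).round(3))
    for r in manip.landmark_of(n,'lid_handle')[:2]: print(r)
s=manip.sense();print(s)
E
```

```text
pics
top tub 0.7 [298.7, 239.7, 65.9, 9.3] [ 0.446 -0.214  0.028] 0.044
top lid 0.74 [300.6, 193.7, 69.9, 56.0] [ 0.506 -0.254  0.076] 0.084
top stand 0.56 [148.2, 199.5, 57.8, 54.2] [0.513 0.269 0.017] 0.038
top roll1 0.67 [126.1, 230.2, 14.4, 11.8] [0.474 0.426 0.024] 0.03
top roll1 0.66 [180.4, 266.4, 13.3, 15.6] [0.351 0.228 0.025] 0.031
top roll1 0.64 [182.5, 233.5, 15.1, 13.3] [0.455 0.231 0.04 ] 0.048
top roll1 0.63 [209.6, 270.5, 12.1, 13.9] [0.339 0.142 0.025] 0.032
top roll1 0.56 [161.7, 201.2, 14.8, 14.1] [0.567 0.306 0.04 ] 0.046
top roll1 0.52 [189.3, 205.2, 13.6, 13.9] [0.553 0.21  0.04 ] 0.048
top spice_jar 0.73 [299.5, 162.3, 15.6, 20.4] [ 0.687 -0.163  0.078] 0.086
top spice_jar 0.48 [239.4, 127.6, 23.2, 22.2] [0.82  0.024 0.049] 0.088
top jigger 0.55 [317.0, 271.0, 12.3, 7.5] [ 0.342 -0.21   0.076] 0.081
top tumbler 0.81 [239.4, 127.8, 18.7, 23.2] [0.819 0.025 0.043] 0.088
top syrup 0.8 [376.3, 160.6, 35.9, 28.4] [ 0.663 -0.44   0.131] 0.202
{'xy': [333.3, 221.6], 'confidence': 0.94}
scene tub 0.86 [152.1, 159.4, 86.5, 45.1] [ 0.57  -0.192  0.033] 0.059
scene tub 0.
[... 1069 characters left out ...]
fidence': 0.84}
{'time': 1.1, 'qpos': array([-8.24955064e+01,  1.48172726e+01,  8.79498374e+01,  7.22949549e-04,
        7.72339939e+01, -1.16187323e+01]), 'joint_vel': array([-0.05962824, -0.04804592, -0.01463783,  0.00895929,  0.04840796,
        0.06117782]), 'joint_efforts': array([ 1.17016923e-03, -4.37214339e+01, -2.84303927e+01,  7.20122829e-02,
        3.13761563e-02,  1.03823587e-05]), 'tcp_pos': array([ 0.1802154 , -0.51963908,  0.18924152]), 'tcp_rot': array([-1.79999061e+02, -9.12938001e-04,  1.91230661e+01]), 'ft_force': array([0.32066304, 0.71580092, 0.07211514]), 'wrist_torque': array([0.02661844, 0.06082676, 0.00834843]), 'grasp_force': 0.0, 'finger_gap': 0.09284404418924384}
```

```bash
python3 - <<'E'
from h import *
a=cv2.imread('pics/top0.png')[110:300,90:430]; b=cv2.imread('pics/scene0.png')
cv2.imwrite('pics/c1.png',cv2.resize(a,None,fx=2.3,fy=2.3,interpolation=cv2.INTER_CUBIC))
cv2.imwrite('pics/c2.png',cv2.resize(b[110:310,60:460],None,fx=2,fy=2,interpolation=cv2.INTER_CUBIC))
E
```

```text
(no output)
```

View pics/c1.png

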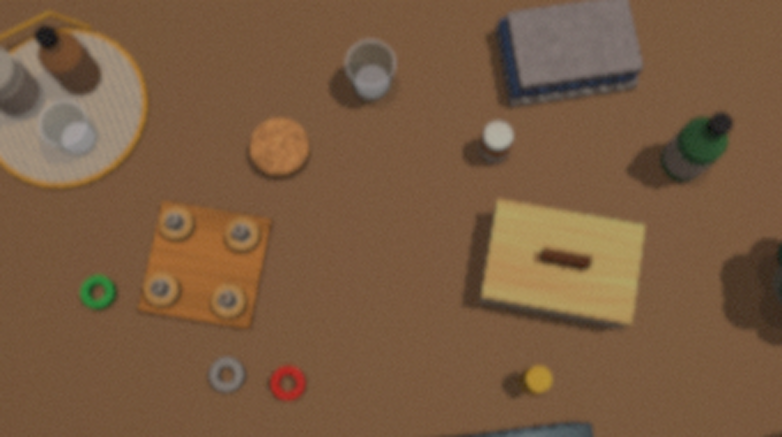

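View pics/c2.png

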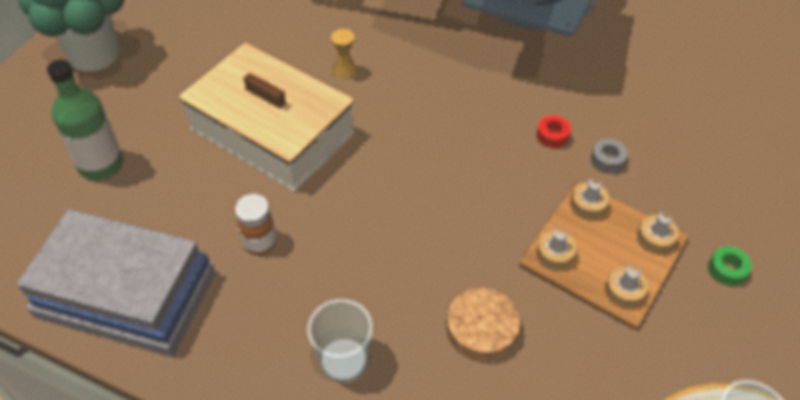

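The top crop shows the lid on the tub, centred at about (565,262), with its handle at (565,258). Four tan rolls sit on the stand at (176,222), (241,233), (161,289) and (228,300). The green, grey and red rings lie loose on the counter. Next I fit exact poses.

```bash
cat >> h.py <<'E'
def rect(P,zlo,zhi,box,mask=None):
    m=(P[...,2]>zlo)&(P[...,2]<zhi)&(P[...,0]>box[0])&(P[...,0]<box[1])&(P[...,1]>box[2])&(P[...,1]<box[3])
    if mask is not None:m&=mask
    Q=P[m]; r=cv2.minAreaRect((Q[:,:2]*1000).astype(np.float32)); return r,len(Q),np.median(Q[:,2])
def show(r):
    (c,s,a),n,z=r
    if s[0]<s[1]: s=s[::-1]; a+=90
    a=(a+180)%180
    print('c',np.round(c,1),'size',np.round(s,1),'long axis deg',round(a,1),'n',n,'z',round(float(z),4))
def rolls(n='top',zmax=.06,box=(0.3,0.75,-.5,.5)):
    im,d,P=grab(n); pr=manip.camera_params(n)
    for r in manip.outline_of(n,'roll1'):
        m=r['mask']&(d>0); Q=P[m]; zt=np.percentile(Q[:,2],75); T=Q[abs(Q[:,2]-zt)<.006]
        c,s,a=cv2.minAreaRect((T[:,:2]*1000).astype(np.float32)); col=np.median(im[m],0)
        print(n,'roll',round(r['confidence'],2),np.round(c,0),np.round(s,0),'z',round(zt,3),col)
E
python3 - <<'E'
from h import *
for n in ['top','scene']:
    im,d,P=grab(n)
    m=manip.outline_of(n,'lid')[0]['mask']; m=cv2.dilate(m.astype(np.uint8),np.ones((5,5)))>0
    print(n); show(rect(P,.066,.085,(.35,.7,-.45,-.1),m)); show(rect(P,.09,.115,(.45,.56,-.32,-.18)))
    for s in manip.outline_of(n,'stand')[:1]: show(rect(P,.008,.022,(.35,.7,.1,.42),s['mask']))
    show(rect(P,.055,.08,(.35,.7,.1,.42)))
    p=manip.camera_params(n)
    for r in manip.landmark_of(n,'lid_handle')[:1]:
        u,v=r['xy'];ray=np.array(p['R']).T@[(u-p['cx'])/p['fx'],(v-p['cy'])/p['fy'],1];o=-np.array(p['R']).T@np.array(p['t']);print('handle',o+ray*(.097-o[2])/ray[2],o)
    rolls(n)
E
```

```text
top
c [ 509.6 -254.5] size [216.4 147.4] long axis deg 79.1 n 2751 z 0.0755
c [ 509.1 -254.7] size [70.  17.6] long axis deg 80.4 n 124 z 0.1023
c [517.7 270.9] size [172. 172.] long axis deg 80.4 n 1597 z 0.0164
c [516.2 270.4] size [116.6 116.2] long axis deg 80.4 n 78 z 0.0687
top roll 0.71 [458. 229.] [48. 47.] z 0.043 [150.  111.   68.5]
top roll 0.68 [556. 212.] [47. 46.] z 0.043 [154. 113.  67.]
top roll 0.65 [573. 312.] [43. 45.] z 0.043 [149. 112.  68.]
top roll 0.55 [474. 324.] [42. 45.] z 0.042 [154. 114.  69.]
top roll 0.52 [353. 232.] [46. 47.] z 0.027 [118. 106.  98.]
top roll 0.47 [340. 141.] [46. 46.] z 0.027 [161.  46.  37.]
top roll 0.42 [476. 424.] [45. 45.] z 0.027 [ 50. 119.  55.]
scene
c [ 507.7 -255.1] size [219. 149.] long axis deg 79.2 n 2521 z 0.0731
c [ 508.2 -254.8] size [71.9 18.8] long axis deg 79.8 n 137 z 0.1002
c [514.1 270.3] size [173.4 169.4] long axis deg 169.9 n 2144 z 0.014
c [514.3 270.1] size [118.2 116.9] long axis deg 170.7 n 149 z 0.0651
handle [ 0.51481474 -0.25567404  0.097     ] [1.18924744 0.27597676 0.92329566]
scene roll 0.9 [472. 426.] [48. 49.] z 0.023 [ 72.  134.5  73. ]
scene roll 0.83 [572. 311.] [48. 48.] z 0.039 [191. 154. 101.]
scene roll 0.76 [558. 212.] [50. 45.] z 0.039 [182. 148.  99.]
scene roll 0.69 [342. 139.] [51. 39.] z 0.023 [174.  52.  45.]
scene roll 0.52 [460. 230.] [44. 48.] z 0.038 [172. 141.  97.]
scene roll 0.51 [479. 327.] [46. 41.] z 0.039 [176. 143.  97.]
scene roll 0.51 [354. 230.] [45. 46.] z 0.023 [118. 110. 102.]
scene roll 0.25 [515. 270.] [169. 172.] z 0.016 [193. 136.  83.]
```

```bash
python3 -m jog '{"xyz":[[27.4,22.1,0],[27.4,22.1,0],[27.4,22.1,0],[27.4,22.1,0],[27.4,22.1,0],[27.4,22.1,0],[27.4,22.1,0],[27.4,22.1,0],[27.4,22.1,0],[27.4,22.1,0],[27.4,22.1,0],[27.4,22.1,0]],"turn":[5.05,5.05,5.05,5.05,5.05,5.05,5.05,5.05,5.05,5.05,5.05,5.05]}' -1
python3 -m jog '{"xyz":[[0,0,-20],[0,0,-20],[0,0,0],[0,0,0]],"turn":[0,0,0,0]}'
```

```text
time: 2.7
tcp_pos: [0.5103, -0.2531, 0.1894]
tcp_rot: [180.0, 0.0, 80.0]
ft_force: [0.7, -0.3, -0.2]
finger_gap: 0.093
grasp_force: 0.0
time: 3.03
tcp_pos: [0.5083, -0.2538, 0.1484]
tcp_rot: [-179.9, -0.1, 79.7]
ft_force: [0.1, -0.7, 0.5]
finger_gap: 0.0933
grasp_force: 0.0
```

```bash
python3 -m jog '{"xyz":[[0.5,-1,-20],[0,0,-20],[0,0,-15],[0,0,-7],[0,0,0],[0,0,0]],"turn":[0,0,0,0,0,0]}'
python3 -m jog '{"xyz":[[0,0,0],[0,0,0],[0,0,0],[0,0,0],[0,0,0],[0,0,0],[0,0,0],[0,0,0]],"turn":[0,0,0,0,0,0,0,0]}' 1
python3 -m jog '{"xyz":[[0,0,5],[0,0,15],[0,0,20],[0,0,20],[0,0,0],[0,0,0]],"turn":[0,0,0,0,0,0]}'
```

```text
time: 3.53
tcp_pos: [0.5099, -0.2562, 0.0884]
tcp_rot: [179.9, 0.0, 79.7]
ft_force: [0.1, -0.5, 0.6]
finger_gap: 0.0932
grasp_force: 0.0
time: 4.2
tcp_pos: [0.5095, -0.2554, 0.0872]
tcp_rot: [-180.0, -0.0, 79.7]
ft_force: [-0.4, -0.1, -0.3]
finger_gap: 0.0444
grasp_force: 0.0
time: 4.7
tcp_pos: [0.5103, -0.256, 0.1485]
tcp_rot: [179.8, 0.1, 79.7]
ft_force: [-0.3, -0.0, -1.2]
finger_gap: 0.0048
grasp_force: 0.0
```

```bash
python3 -m jog '{"xyz":[[0,0,0],[0,0,0],[0,0,0],[0,0,0],[0,0,0],[0,0,0],[0,0,0]],"turn":[0,0,0,0,0,0,0]}' 0
python3 - <<'E'
from h import *
im,d,P=grab('scene')
m=manip.outline_of('scene','lid')[0]['mask']; m=cv2.dilate(m.astype(np.uint8),np.ones((5,5)))>0
show(rect(P,.066,.085,(.35,.7,-.45,-.1),m))
E
```

```text
time: 5.28
tcp_pos: [0.5094, -0.2554, 0.147]
tcp_rot: [-180.0, -0.0, 79.7]
ft_force: [-0.5, -0.1, -0.7]
finger_gap: 0.0446
grasp_force: 0.0
c [ 507.7 -254.4] size [218.3 149.5] long axis deg 79.4 n 2467 z 0.0731
```

Lid unmoved. Descend and grip properly this time.

```bash
python3 -m jog '{"xyz":[[0,0,-20],[0,0,-20],[0,0,-15],[0,0,-6],[0,0,0],[0,0,0]],"turn":[0,0,0,0,0,0]}'
python3 -m jog '{"xyz":[[0,0,0],[0,0,0],[0,0,0],[0,0,0],[0,0,0],[0,0,0],[0,0,0],[0,0,0],[0,0,0],[0,0,0]],"turn":[0,0,0,0,0,0,0,0,0,0]}' 1
```

```text
time: 5.88
tcp_pos: [0.5097, -0.2556, 0.0866]
tcp_rot: [180.0, 0.0, 79.7]
ft_force: [0.1, -0.4, 0.6]
finger_gap: 0.0466
grasp_force: 0.0
time: 6.72
tcp_pos: [0.5095, -0.2554, 0.0862]
tcp_rot: [-180.0, -0.0, 79.7]
ft_force: [-0.5, 0.2, -1.2]
finger_gap: 0.0005
grasp_force: 0.0
```

```bash
python3 - <<'E'
from h import *
im,d,P=grab('scene')
b=cv2.cvtColor(im,cv2.COLOR_RGB2BGR)[50:230,60:300]
cv2.imwrite('pics/c3.png',cv2.resize(b,None,fx=3.2,fy=3.2,interpolation=cv2.INTER_CUBIC))
s=manip.sense();print(s['tcp_pos'],s['finger_gap'],s['grasp_force'],s['qpos'])
show(rect(P,.066,.085,(.35,.7,-.45,-.1)))
E
```

```text
[ 0.50951582 -0.25540203  0.08622177] 0.0004649157907587582 0.0 [-3.78330240e+01  2.18586584e+01  9.32443389e+01  1.43904116e-04
  6.49012069e+01 -2.75624984e+01]
c [ 526.3 -283.3] size [355.7 290.5] long axis deg 178.3 n 2455 z 0.0732
```

View pics/c3.png

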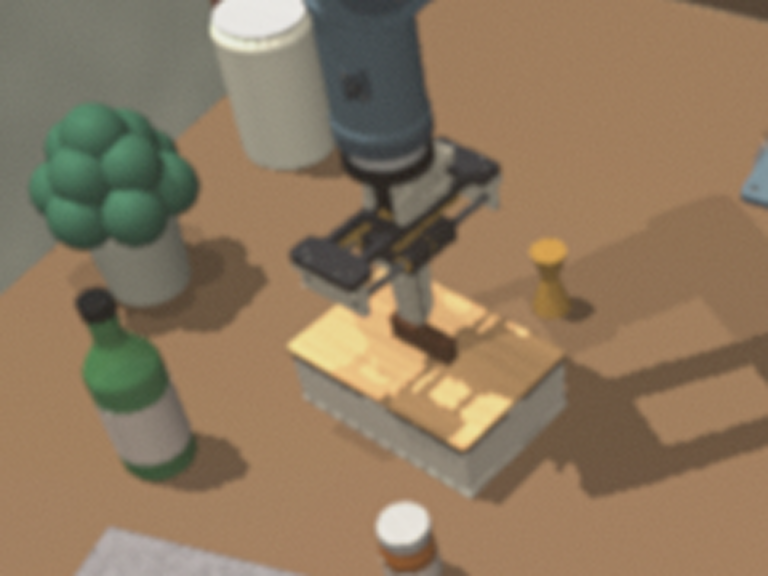

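```bash
python3 - <<'E'
from h import *
for n in ['scene','top']:
    im,d,P=grab(n)
    for zl,zh in [(.083,.098),(.098,.105),(.108,.125),(.125,.14),(.17,.2)]:
        m=(P[...,2]>zl)&(P[...,2]<zh)&(abs(P[...,0]-.51)<.1)&(abs(P[...,1]+.26)<.12)
        Q=P[m]
        if len(Q)>5: print(n,zl,len(Q),Q.min(0).round(3),Q.max(0).round(3),Q.mean(0).round(3))
    v,u=np.where((P[...,2]>.108)&(P[...,2]<.125)&(abs(P[...,0]-.51)<.1)&(abs(P[...,1]+.26)<.12)); print(u.mean(),v.mean()) if len(u) else 0
E
```

```text
scene 0.083 74 [ 0.505 -0.287  0.083] [ 0.522 -0.218  0.098] [ 0.515 -0.247  0.091]
scene 0.098 76 [ 0.5   -0.29   0.098] [ 0.522 -0.221  0.104] [ 0.511 -0.249  0.101]
scene 0.108 15 [ 0.499 -0.256  0.115] [ 0.524 -0.245  0.125] [ 0.512 -0.247  0.121]
scene 0.125 47 [ 0.498 -0.266  0.126] [ 0.529 -0.244  0.14 ] [ 0.518 -0.251  0.133]
scene 0.17 33 [ 0.433 -0.301  0.17 ] [ 0.599 -0.212  0.2  ] [ 0.539 -0.256  0.186]
192.0 148.53333333333333
top 0.083 10 [ 0.505 -0.239  0.084] [ 0.55  -0.163  0.098] [ 0.517 -0.222  0.09 ]
top 0.098 12 [ 0.506 -0.234  0.099] [ 0.524 -0.219  0.105] [ 0.513 -0.226  0.102]
```

```bash
python3 - <<'E'
from h import *
print(manip.tips_ahead)
im,d,P=grab('scene')
for v in range(132,166):
    print(v,[(round(P[v,u,2]*1000),round(P[v,u,0]*1000),round(P[v,u,1]*1000)) for u in (184,188,191,194)])
E
```

```text
0.008
132 [(217, 548, -236), (217, 544, -226), (208, 533, -225), (0, 337, -362)]
133 [(217, 552, -233), (216, 546, -225), (209, 537, -222), (-1, 341, -360)]
134 [(218, 556, -231), (211, 545, -226), (172, 506, -246), (1, 347, -356)]
135 [(213, 555, -232), (209, 547, -226), (168, 506, -247), (158, 494, -246)]
136 [(181, 530, -253), (204, 546, -227), (167, 509, -246), (160, 499, -243)]
137 [(177, 530, -254), (172, 520, -248), (164, 510, -246), (153, 496, -245)]
138 [(168, 525, -258), (166, 519, -249), (160, 509, -246), (151, 498, -244)]
139 [(165, 526, -258), (165, 521, -248), (158, 511, -245), (148, 499, -244)]
140 [(163, 527, -258), (159, 520, -250), (152, 510, -247), (143, 499, -245)]
141 [(158, 527, -258), (159, 522, -248), (146, 508, -249), (142, 501, -244)]
142 [(154, 527, -259), (155, 523, -248), (145, 511, -248), (138, 501, -244)]
143 [(149, 526, -261), (152, 524, -248), (141, 511, -248), (133, 500, -246)]
144 [(142, 523, -264), (150, 526, -247), (137, 511, -249), (130, 501, -246)]
145 [(139, 524, -264), (143, 523, -250), (136, 513, -247), (126, 501, -246)]
146 [(135, 524, -264)
[... 764 characters left out ...]
3, -266), (92, 516, -252), (98, 517, -241)]
157 [(75, 514, -280), (82, 515, -265), (85, 513, -255), (93, 516, -242)]
158 [(71, 514, -281), (76, 513, -267), (85, 517, -253), (91, 518, -241)]
159 [(75, 521, -276), (73, 514, -267), (77, 514, -256), (86, 518, -242)]
160 [(72, 523, -275), (73, 518, -264), (73, 514, -256), (79, 515, -244)]
161 [(73, 526, -273), (73, 522, -262), (73, 518, -254), (79, 519, -242)]
162 [(72, 530, -271), (72, 525, -260), (75, 523, -250), (71, 516, -245)]
163 [(71, 532, -269), (70, 526, -260), (75, 527, -248), (74, 522, -241)]
164 [(75, 539, -265), (74, 533, -255), (73, 529, -247), (71, 524, -241)]
165 [(72, 540, -265), (71, 534, -255), (73, 532, -246), (76, 531, -236)]
```

```bash
python3 -m jog '{"xyz":[[0,0,0],[0,0,0],[0,0,0],[0,0,0],[0,0,0],[0,0,0],[0,0,0],[0,0,0]],"turn":[0,0,0,0,0,0,0,0]}' 0
python3 -m jog '{"xyz":[[0,0,-8],[0,0,-8],[0,0,-4],[0,0,0],[0,0,0]],"turn":[0,0,0,0,0]}'
python3 - <<'E'
from h import *
im,d,P=grab('scene')
b=cv2.cvtColor(im,cv2.COLOR_RGB2BGR)[100:200,140:250]
cv2.imwrite('pics/c4.png',cv2.resize(b,None,fx=5,fy=5,interpolation=cv2.INTER_CUBIC))
E
```

```text
time: 7.58
tcp_pos: [0.5095, -0.2554, 0.0863]
tcp_rot: [180.0, 0.0, 79.7]
ft_force: [1.2, -0.6, 0.3]
finger_gap: 0.0451
grasp_force: 0.0
time: 8.0
tcp_pos: [0.5091, -0.2551, 0.0655]
tcp_rot: [-179.9, -0.0, 79.7]
ft_force: [-0.2, 0.2, -0.1]
finger_gap: 0.0467
grasp_force: 0.0
```

View pics/c4.png

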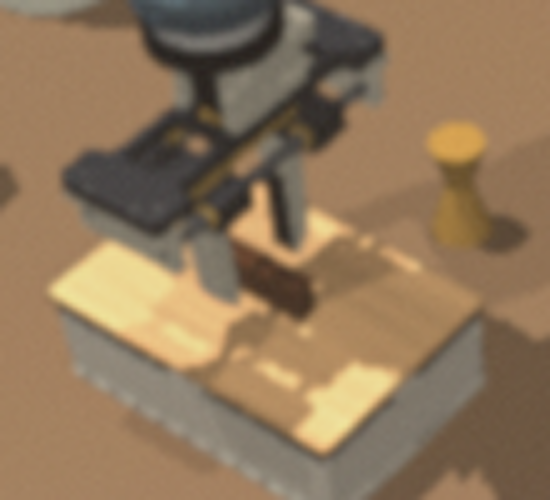

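```bash
python3 -m jog '{"xyz":[[0,0,-5],[0,0,-4],[0,0,-3],[0,0,0],[0,0,0]],"turn":[0,0,0,0,0]}'
python3 -m jog '{"xyz":[[0,0,0],[0,0,0],[0,0,0],[0,0,0],[0,0,0],[0,0,0],[0,0,0],[0,0,0]],"turn":[0,0,0,0,0,0,0,0]}' 1
```

```text
time: 8.47
tcp_pos: [0.5093, -0.2553, 0.054]
tcp_rot: [-180.0, -0.0, 79.7]
ft_force: [0.6, -0.6, 0.4]
finger_gap: 0.0462
grasp_force: 0.0
time: 9.13
tcp_pos: [0.509, -0.2553, 0.0543]
tcp_rot: [-179.9, -0.0, 79.7]
ft_force: [-3.0, 0.4, 3.5]
finger_gap: 0.0159
grasp_force: 30.0
```

```bash
python3 -m jog '{"xyz":[[0,0,4],[0,0,8],[0,0,12],[0,0,12],[0,0,12],[0,0,2],[0,0,0]],"turn":[0,0,0,0,0,0,0]}'
python3 -m jog '{"xyz":[[0,8,0],[0,16,0],[0,25,0],[0,30,0],[0,30,0],[0,30,0],[0,30,0],[0,30,0],[0,30,0],[0,20,0],[0,13,0],[0,4,0]],"turn":[0,0,0,0,0,0,0,0,0,0,0,0]}'
python3 -m jog '{"xyz":[[0,0,-10],[0,0,-15],[0,0,-15],[0,0,-15],[0,0,-15],[0,0,-10],[0,0,-8],[0,0,-4],[0,0,0],[0,0,0]],"turn":[0,0,0,0,0,0,0,0,0,0]}'
```

```text
time: 9.72
tcp_pos: [0.5105, -0.256, 0.1054]
tcp_rot: [179.9, 0.1, 79.7]
ft_force: [-0.1, 0.0, -2.2]
finger_gap: 0.0158
grasp_force: 30.0
time: 10.72
tcp_pos: [0.5078, 0.0143, 0.1035]
tcp_rot: [-179.9, -0.1, 79.9]
ft_force: [-0.2, -0.2, -2.4]
finger_gap: 0.0158
grasp_force: 30.0
time: 11.55
tcp_pos: [0.5098, 0.0103, 0.0124]
tcp_rot: [180.0, 0.0, 79.7]
ft_force: [0.2, 0.2, -2.2]
finger_gap: 0.016
grasp_force: 30.0
```

```bash
python3 -m jog '{"xyz":[[0,0,-6],[0,0,-4],[0,0,-2],[0,0,-1],[0,0,0],[0,0,0]],"turn":[0,0,0,0,0,0]}'
python3 - <<'E'
from h import *
im,d,P=grab('scene')
show(rect(P,.008,.024,(.4,.62,-.11,.14)))
Q=P[(abs(P[...,0]-.51)<.05)&(abs(P[...,1]-.01)<.05)&(P[...,2]<.025)];print(np.median(Q,0))
E
```

```text
time: 12.05
tcp_pos: [0.5095, 0.0106, -0.0007]
tcp_rot: [180.0, -0.0, 79.7]
ft_force: [-0.0, 0.3, -3.4]
finger_gap: 0.0157
grasp_force: 30.0
c [511.7  10. ] size [217.7 151.1] long axis deg 79.9 n 2189 z 0.018
[0.53353302 0.02839685 0.01808269]
```

```bash
python3 -m jog '{"xyz":[[0,0,0],[0,0,0],[0,0,0],[0,0,0],[0,0,0]],"turn":[0,0,0,0,0]}' 0.3
for i in 1 2 3 4; do python3 -m jog '{"xyz":[[0,0,-1],[0,0,-1],[0,0,0]],"turn":[0,0,0]}' | egrep 'tcp_pos|ft_f'; done
```

```text
time: 12.52
tcp_pos: [0.5097, 0.0105, -0.0005]
tcp_rot: [180.0, 0.0, 79.7]
ft_force: [0.1, 0.3, -0.2]
finger_gap: 0.0323
grasp_force: 0.0
tcp_pos: [0.5093, 0.0106, -0.003]
ft_force: [-0.1, 0.7, -0.9]
tcp_pos: [0.5094, 0.0106, -0.005]
ft_force: [0.9, -0.7, 0.5]
tcp_pos: [0.5094, 0.0106, -0.0069]
ft_force: [1.0, -0.6, 0.4]
tcp_pos: [0.5093, 0.0106, -0.009]
ft_force: [0.8, 0.1, -0.2]
```

```bash
for i in 1 2 3; do python3 -m jog '{"xyz":[[0,0,-1],[0,0,-1],[0,0,0]],"turn":[0,0,0]}' | egrep 'tcp_pos|ft_f'; done
```

```text
tcp_pos: [0.5094, 0.0106, -0.011]
ft_force: [0.3, 0.3, 0.7]
tcp_pos: [0.5095, 0.0106, -0.0112]
ft_force: [-5.0, 1.2, 15.3]
tcp_pos: [0.5096, 0.0106, -0.0113]
ft_force: [-11.7, 1.5, 34.8]
```

```bash
python3 -m jog '{"xyz":[[0,0,10],[0,0,25],[0,0,25],[0,0,25]],"turn":[0,0,0,0]}' -0.6
python3 -m jog '{"xyz":[[-4.3,18.2,0],[-4.3,18.2,0],[-4.3,18.2,0],[-4.3,18.2,0],[-4.3,18.2,0],[-4.3,18.2,0],[-4.3,18.2,0],[-4.3,18.2,0],[-4.3,18.2,0],[-4.3,18.2,0],[-4.3,18.2,0],[-4.3,18.2,0]],"turn":[-7,-7,-7,-7,-7,-7,-7,-7,-7,-7,-7,-7]}'
python3 -m jog '{"xyz":[[0,0,0],[0,0,0]],"turn":[-5.7,0]}'
python3 - <<'E'
from h import *
im,d,P=grab('top','t1.png')
m=manip.outline_of('top','tub')[0]['mask']
m=cv2.dilate(m.astype(np.uint8),np.ones((5,5)))>0
show(rect(P,.05,.075,(.35,.7,-.45,-.1)))
show(rect(P,.002,.012,(.38,.64,-.38,-.13),m))
Q=P[m&(P[...,2]<.02)&(P[...,2]>0)];print(np.median(Q,0))
im,d,P=grab('scene','s1.png');show(rect(P,.055,.075,(.35,.7,-.45,-.1)))
E
```

```text
time: 14.6
tcp_pos: [0.5091, 0.0106, 0.0711]
tcp_rot: [-180.0, -0.0, 79.7]
ft_force: [1.0, 0.0, 0.1]
finger_gap: 0.0547
grasp_force: 0.0
time: 15.6
tcp_pos: [0.4576, 0.2298, 0.0702]
tcp_rot: [-180.0, 0.0, -4.6]
ft_force: [0.5, -0.2, -0.4]
finger_gap: 0.0742
grasp_force: 0.0
time: 15.77
tcp_pos: [0.4575, 0.2299, 0.0702]
tcp_rot: [180.0, 0.0, -10.1]
ft_force: [-0.2, -0.7, -0.4]
finger_gap: 0.0742
grasp_force: 0.0
c [ 525.4 -292.9] size [349.4 307.6] long axis deg 178.9 n 586 z 0.0647
c [ 516.7 -261.9] size [240.1 173.8] long axis deg 79.1 n 1960 z 0.007
[ 0.51439836 -0.25769216  0.00711402]
c [ 525.4 -284.6] size [352. 290.] long axis deg 179.3 n 771 z 0.0623
```

```bash
python3 -m jog '{"xyz":[[0,0,-15],[0,0,-25],[0,0,-20],[0,0,-13],[0,0,-6],[0,0,-2],[0,0,0]],"turn":[0,0,0,0,0,0,0]}'
python3 -m jog '{"xyz":[[0,0,0],[0,0,0],[0,0,0],[0,0,0],[0,0,0],[0,0,0],[0,0,0],[0,0,0]],"turn":[0,0,0,0,0,0,0,0]}' 1
python3 - <<'E'
from h import *
for n in ['top','scene']:
    im,d,P=grab(n)
    # ring of rim: fit outer rect near expected
    c=np.array([.5087,-.2548]);R=np.deg2rad(79.7);a=np.array([np.cos(R),np.sin(R)]);b=np.array([-a[1],a[0]])
    q=(P[...,:2]-c)@np.stack([a,b],1)
    m=(abs(q[...,0])<.125)&(abs(q[...,1])<.088)&(P[...,2]>.052)&(P[...,2]<.075)
    show(rect(P,.052,.075,(.3,.7,-.5,-.1),m))
    e=[np.percentile(q[m][:,0],[1,99]),np.percentile(q[m][:,1],[1,99])];print(np.round(e,4))
    m=(abs(q[...,0])<.12)&(abs(q[...,1])<.08)&(P[...,2]<.012); mm=m&(abs(q[...,0])<.098)&(abs(q[...,1])<.064);print(np.median(P[mm],0) if mm.any() else '')
E
```

```text
time: 16.5
tcp_pos: [0.4581, 0.2286, -0.0108]
tcp_rot: [180.0, 0.0, -10.0]
ft_force: [0.6, -0.8, 1.0]
finger_gap: 0.0749
grasp_force: 0.0
time: 17.17
tcp_pos: [0.4583, 0.229, -0.0102]
tcp_rot: [-180.0, -0.0, -10.0]
ft_force: [-0.6, -1.3, 6.2]
finger_gap: 0.0485
grasp_force: 30.0
c [ 510.1 -254.2] size [211.9 143.2] long axis deg 79.3 n 471 z 0.0652
[[-0.1045  0.1064]
 [-0.0724  0.0702]]
[ 0.51243552 -0.25660968  0.0070978 ]
c [ 508.  -255.4] size [215.7 145.9] long axis deg 79.7 n 760 z 0.0607
[[-0.1058  0.1065]
 [-0.0719  0.0712]]
[ 0.49027158 -0.26752268  0.00523687]
```

```bash
python3 -m jog '{"xyz":[[0,0,5],[0,0,15],[0,0,20],[0,0,20],[0,0,15],[0,0,0]],"turn":[0,0,0,0,0,0]}'
python3 -m jog '{"xyz":[[0,-12,0],[0,-25,0],[0,-35,0],[1,-38,0],[1,-38,0],[1,-38,0],[1,-38,0],[1,-38,0],[1,-38,0],[1,-38,0],[1,-38,0],[1,-38,0]],"turn":[0,0,0,0,0,0,0,0,0,0,0,0]}'
python3 -m jog '{"xyz":[[1,-38,0],[0,-35,0],[0,-24,0],[0,-14,0],[0,-2.4,0],[0,0,0]],"turn":[0,0,0,0,0,0]}'
```

```text
time: 17.77
tcp_pos: [0.4601, 0.2297, 0.0673]
tcp_rot: [-179.9, -0.3, -10.0]
ft_force: [0.1, -0.5, 0.6]
finger_gap: 0.0483
grasp_force: 30.0
time: 18.77
tcp_pos: [0.4649, -0.1868, 0.0626]
tcp_rot: [-179.9, 0.2, -10.0]
ft_force: [1.2, 0.8, -0.5]
finger_gap: 0.0481
grasp_force: 30.0
time: 19.27
tcp_pos: [0.4668, -0.2981, 0.063]
tcp_rot: [-179.9, 0.1, -10.1]
ft_force: [0.6, -0.6, -0.7]
finger_gap: 0.0488
grasp_force: 30.0
```

```bash
python3 -m jog '{"xyz":[[0,0,-12],[0,0,-20],[0,0,-20],[0,0,-15],[0,0,-8],[0,0,-5],[0,0,-2],[0,0,0]],"turn":[0,0,0,0,0,0,0,0]}'
python3 -m jog '{"xyz":[[0,0,0],[0,0,0],[0,0,0]],"turn":[0,0,0]}' -0.4
python3 -m jog '{"xyz":[[0,0,8],[0,0,20],[0,0,25],[0,0,25],[0,0,5]],"turn":[0,0,0,0,0]}'
python3 - <<'E'
from h import *
im,d,P=grab('scene','s2.png')
b=cv2.cvtColor(im,cv2.COLOR_RGB2BGR)[110:310,60:460];cv2.imwrite('pics/c5.png',cv2.resize(b,None,fx=2,fy=2,interpolation=cv2.INTER_CUBIC))
for n in ['top','scene']: rolls(n)
E
```

```text
time: 19.93
tcp_pos: [0.4681, -0.2978, -0.0176]
tcp_rot: [-180.0, 0.0, -9.9]
ft_force: [0.6, -0.9, 0.4]
finger_gap: 0.0485
grasp_force: 30.0
time: 20.18
tcp_pos: [0.4684, -0.2989, -0.0169]
tcp_rot: [179.9, -0.1, -10.0]
ft_force: [-0.1, 0.5, 0.3]
finger_gap: 0.0632
grasp_force: 0.0
time: 20.6
tcp_pos: [0.4701, -0.3006, 0.0702]
tcp_rot: [179.8, -0.4, -10.0]
ft_force: [1.5, -1.3, 0.8]
finger_gap: 0.0649
grasp_force: 0.0
top roll 0.74 [474. 427.] [46. 45.] z 0.027 [ 52. 120.  55.]
top roll 0.64 [353. 232.] [47. 46.] z 0.027 [121. 109. 100.]
top roll 0.53 [573. 310.] [47. 47.] z 0.043 [151. 115.  70.]
top roll 0.47 [476. 326.] [45. 44.] z 0.042 [156. 115.  70.]
scene roll 0.84 [577. 310.] [47. 39.] z 0.039 [192.5 159.  103. ]
scene roll 0.74 [339. 141.] [49. 45.] z 0.023 [180.  56.  48.]
scene roll 0.7 [476. 328.] [48. 47.] z 0.038 [180. 147. 103.]
scene roll 0.68 [803.  25.] [72. 69.] z 0.073 [153. 146. 130.]
scene roll 0.63 [563. 212.] [35. 44.] z 0.038 [187. 152.  98.]
scene roll 0.62 [472. 426.] [48. 49.] z 0.023 [ 74. 141.  77.]
scene roll 0.54 [ 470. -298.] [49. 47.] z 0.029 [129. 112.  88.]
scene roll 0.26 [ 511. -254.] [213. 142.] z 0.049 [135. 128. 114.]
```

View pics/c5.png

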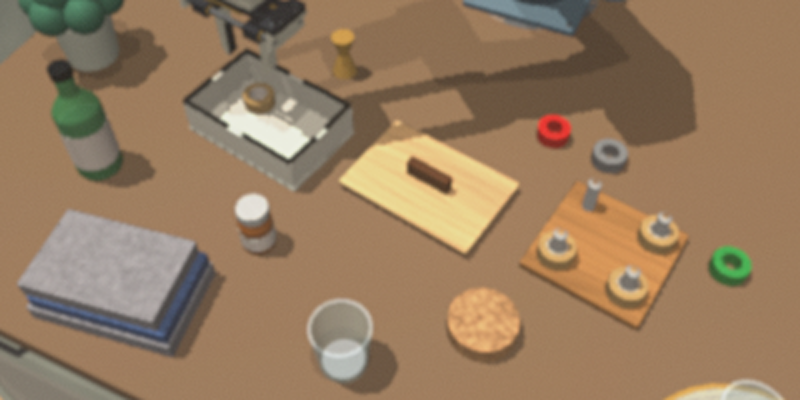

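```bash
python3 -m jog '{"xyz":[[6,20,0],[6.5,30,0],[6.5,38,0],[6.5,40,0],[6.5,40,0],[6.5,40,0],[6.5,40,0],[6.5,40,0],[6.5,40,0],[6.5,40,0],[6.5,40,0],[6.5,40,0]],"turn":[0,0,0,0,0,0,0,0,0,0,0,0]}' -0.6
python3 -m jog '{"xyz":[[6.5,33,0],[4.6,20,0],[0,10,0],[0,0,0],[0,0,0]],"turn":[0,0,0,0,0]}'
```

```text
time: 21.85
tcp_pos: [0.5442, 0.1515, 0.0636]
tcp_rot: [180.0, 0.2, -10.0]
ft_force: [0.4, 0.2, 0.0]
finger_gap: 0.0744
grasp_force: 0.0
time: 22.27
tcp_pos: [0.5554, 0.212, 0.064]
tcp_rot: [179.9, 0.1, -9.9]
ft_force: [-0.5, -1.2, -1.1]
finger_gap: 0.0744
grasp_force: 0.0
```

```bash
python3 -m jog '{"xyz":[[1,0,-15],[0,0,-23],[0,0,-18],[0,0,-11],[0,0,-5],[0,0,-2],[0,0,0]],"turn":[0,0,0,0,0,0,0]}'
python3 -m jog '{"xyz":[[0,0,0],[0,0,0],[0,0,0],[0,0,0],[0,0,0],[0,0,0],[0,0,0],[0,0,0]],"turn":[0,0,0,0,0,0,0,0]}' 1
python3 -m jog '{"xyz":[[0,0,5],[0,0,15],[0,0,20],[0,0,20],[0,0,15],[0,0,0]],"turn":[0,0,0,0,0,0]}'
```

```text
time: 22.85
tcp_pos: [0.5577, 0.2118, -0.0087]
tcp_rot: [180.0, 0.0, -10.0]
ft_force: [0.7, 0.8, -0.2]
finger_gap: 0.0743
grasp_force: 0.0
time: 23.52
tcp_pos: [0.5579, 0.2127, -0.0081]
tcp_rot: [-180.0, -0.0, -10.0]
ft_force: [0.1, -1.6, 5.9]
finger_gap: 0.0493
grasp_force: 29.6
time: 24.02
tcp_pos: [0.5598, 0.2131, 0.0696]
tcp_rot: [-179.9, -0.3, -10.0]
ft_force: [0.2, 0.6, -0.3]
finger_gap: 0.0492
grasp_force: 29.6
```

```bash
python3 -m jog '{"xyz":[[-2,-12,0],[-2,-25,0],[-2,-35,0],[-2,-38,0],[-2,-38,0],[-2,-38,0],[-2,-38,0],[-2,-38,0],[-2,-38,0],[-2,-38,0],[-2,-38,0],[-2,-38,0]],"turn":[0,0,0,0,0,0,0,0,0,0,0,0]}'
python3 -m jog '{"xyz":[[-2,-38,0],[-0.6,-33,0],[0,-22,0],[0,-12,0],[0,-3.5,0],[0,0,0]],"turn":[0,0,0,0,0,0]}'
python3 -m jog '{"xyz":[[0,0,-12],[0,0,-20],[0,0,-20],[0,0,-15],[0,0,-9],[0,0,-5],[0,0,-2],[0,0,0]],"turn":[0,0,0,0,0,0,0,0]}'
```

```text
time: 25.02
tcp_pos: [0.5312, -0.2031, 0.0644]
tcp_rot: [-179.9, 0.2, -10.0]
ft_force: [0.4, 0.1, 0.2]
finger_gap: 0.0494
grasp_force: 29.6
time: 25.52
tcp_pos: [0.5298, -0.3098, 0.0649]
tcp_rot: [-179.9, 0.1, -10.0]
ft_force: [0.4, 0.6, -0.3]
finger_gap: 0.0495
grasp_force: 29.6
time: 26.18
tcp_pos: [0.531, -0.3087, -0.0167]
tcp_rot: [-180.0, 0.0, -9.9]
ft_force: [-0.1, -0.4, -0.5]
finger_gap: 0.0494
grasp_force: 29.6
```

```bash
python3 -m jog '{"xyz":[[0,0,0],[0,0,0],[0,0,0]],"turn":[0,0,0]}' -0.4
python3 -m jog '{"xyz":[[0,0,8],[0,0,20],[0,0,25],[0,0,25],[0,0,4]],"turn":[0,0,0,0,0]}'
python3 -m jog '{"xyz":[[-3.3,20,0],[-3.3,30,0],[-3.3,40,0],[-3.3,40,0],[-3.3,40,0],[-3.3,40,0],[-3.3,40,0],[-3.3,40,0],[-3.3,40,0],[-3.3,40,0],[-3.3,40,0],[-3.3,40,0]],"turn":[0,0,0,0,0,0,0,0,0,0,0,0]}' -0.6
python3 - <<'E'
from h import *
for n in ['top','scene']: rolls(n)
im,d,P=grab('scene');show(rect(P,.008,.024,(.4,.62,-.11,.14)))
E
```

```text
time: 26.43
tcp_pos: [0.5315, -0.3103, -0.0161]
tcp_rot: [180.0, -0.1, -10.0]
ft_force: [0.7, -0.0, 0.7]
finger_gap: 0.063
grasp_force: 0.0
time: 26.85
tcp_pos: [0.5335, -0.3121, 0.0707]
tcp_rot: [179.8, -0.4, -10.0]
ft_force: [1.1, -0.8, 1.3]
finger_gap: 0.0651
grasp_force: 0.0
time: 27.85
tcp_pos: [0.4909, 0.1419, 0.0655]
tcp_rot: [-180.0, -0.0, -10.0]
ft_force: [1.3, -0.2, -0.2]
finger_gap: 0.0747
grasp_force: 0.0
top roll 0.61 [ 471. -298.] [46. 48.] z 0.033 [161.5 127.   88. ]
top roll 0.6 [ 530. -305.] [45. 46.] z 0.033 [158. 122.  82.]
top roll 0.47 [473. 426.] [47. 48.] z 0.026 [ 53.5 118.   55. ]
top roll 0.45 [475. 335.] [32. 47.] z 0.043 [106.   81.   53.5]
scene roll 0.75 [353. 239.] [32. 52.] z 0.023 [97. 92. 85.]
scene roll 0.66 [473. 426.] [48. 50.] z 0.024 [ 71. 139.  74.]
scene roll 0.6 [477. 327.] [49. 44.] z 0.038 [136.  110.   71.5]
scene roll 0.53 [576. 310.] [48. 42.] z 0.038 [183.5 150.  100.5]
scene roll 0.45 [ 527. -303.] [44. 36.] z 0.029 [182.5 160.5 124. ]
c [511.1   9.8] size [217.4 150.8] long axis deg 79.6 n 2878 z 0.017
```

```bash
python3 -m jog '{"xyz":[[-4,38,0],[-4,38,0],[-4,38,0],[-4,35,0],[0,24,0],[0,12,0],[0,2.5,0],[0,0,0]],"turn":[0,0,0,0,0,0,0,0]}'
python3 -m jog '{"xyz":[[0,0,-15],[0,0,-23],[0,0,-18],[0,0,-10],[0,0,-5],[0,0,-2],[0,0,0]],"turn":[0,0,0,0,0,0,0]}'
python3 -m jog '{"xyz":[[0,0,0],[0,0,0],[0,0,0],[0,0,0],[0,0,0],[0,0,0],[0,0,0],[0,0,0]],"turn":[0,0,0,0,0,0,0,0]}' 1
python3 -m jog '{"xyz":[[0,0,5],[0,0,15],[0,0,20],[0,0,20],[0,0,15],[0,0,0]],"turn":[0,0,0,0,0,0]}'
```

```text
time: 28.77
tcp_pos: [0.4759, 0.3264, 0.065]
tcp_rot: [180.0, 0.0, -10.0]
ft_force: [-0.4, -0.6, -0.6]
finger_gap: 0.0747
grasp_force: 0.0
time: 29.35
tcp_pos: [0.4759, 0.3268, -0.0075]
tcp_rot: [180.0, -0.0, -10.0]
ft_force: [-0.1, 0.1, 0.1]
finger_gap: 0.0744
grasp_force: 0.0
time: 30.02
tcp_pos: [0.4757, 0.3278, -0.0072]
tcp_rot: [-180.0, -0.0, -10.0]
ft_force: [-0.7, 0.2, 5.5]
finger_gap: 0.05
grasp_force: 30.0
time: 30.52
tcp_pos: [0.4774, 0.3286, 0.0705]
tcp_rot: [-179.8, -0.3, -10.0]
ft_force: [0.5, -0.1, -1.0]
finger_gap: 0.0501
grasp_force: 30.0
```

```bash
python3 -m jog '{"xyz":[[0,-12,0],[0,-25,0],[0,-35,0],[1,-38,0],[1,-38,0],[1,-38,0],[1,-38,0],[1,-38,0],[1,-38,0],[1,-38,0],[1,-38,0],[1,-38,0]],"turn":[0,0,0,0,0,0,0,0,0,0,0,0]}'
python3 -m jog '{"xyz":[[1,-38,0],[1,-35,0],[0,-24,0],[0,-14,0],[0,-3,0],[0,0,0]],"turn":[0,0,0,0,0,0]}'
python3 -m jog '{"xyz":[[0,0,-12],[0,0,-20],[0,0,-20],[0,0,-15],[0,0,-9],[0,0,-5],[0,0,-2],[0,0,0]],"turn":[0,0,0,0,0,0,0,0]}'
python3 -m jog '{"xyz":[[0,0,0],[0,0,0],[0,0,0]],"turn":[0,0,0]}' -0.4
python3 -m jog '{"xyz":[[0,0,8],[0,0,20],[0,0,25],[0,0,25],[0,0,3]],"turn":[0,0,0,0,0]}'
```

```text
time: 31.52
tcp_pos: [0.4822, -0.0883, 0.0657]
tcp_rot: [-180.0, 0.2, -10.0]
ft_force: [0.5, 0.4, -0.1]
finger_gap: 0.05
grasp_force: 30.0
time: 32.02
tcp_pos: [0.4852, -0.2004, 0.0662]
tcp_rot: [-179.9, 0.1, -10.1]
ft_force: [-0.5, -1.1, -1.0]
finger_gap: 0.0497
grasp_force: 30.0
time: 32.68
tcp_pos: [0.4863, -0.1994, -0.0156]
tcp_rot: [-180.0, 0.0, -9.9]
ft_force: [-0.3, 0.6, -0.3]
finger_gap: 0.0501
grasp_force: 30.0
time: 32.93
tcp_pos: [0.4869, -0.2008, -0.0151]
tcp_rot: [180.0, -0.1, -10.0]
ft_force: [0.6, -0.5, 0.0]
finger_gap: 0.0633
grasp_force: 0.0
time: 33.35
tcp_pos: [0.4891, -0.2023, 0.0703]
tcp_rot: [179.8, -0.4, -10.0]
ft_force: [2.0, -1.4, 0.4]
finger_gap: 0.0649
grasp_force: 0.0
```

```bash
python3 -m jog '{"xyz":[[6,20,0],[6.5,30,0],[6.5,38,0],[6.5,40,0],[6.5,40,0],[6.5,40,0],[6.5,40,0],[6.5,40,0],[6.5,40,0],[6.5,40,0],[6.5,40,0],[6.5,40,0]],"turn":[0,0,0,0,0,0,0,0,0,0,0,0]}' -0.6
python3 -m jog '{"xyz":[[6.5,33,0],[3.3,20,0],[0,10,0],[0,0,0],[0,0,0]],"turn":[0,0,0,0,0]}'
python3 - <<'E'
from h import *
for n in ['top','scene']: rolls(n)
E
```

```text
time: 34.35
tcp_pos: [0.5637, 0.2496, 0.0653]
tcp_rot: [180.0, -0.0, -10.0]
ft_force: [0.3, -0.1, 0.5]
finger_gap: 0.0742
grasp_force: 0.0
time: 34.77
tcp_pos: [0.5731, 0.3099, 0.0649]
tcp_rot: [179.9, 0.0, -9.9]
ft_force: [-0.7, 0.4, -0.1]
finger_gap: 0.0741
grasp_force: 0.0
top roll 0.72 [ 486. -199.] [45. 45.] z 0.033 [167. 130.  90.]
top roll 0.62 [352. 231.] [45. 47.] z 0.027 [102.  92.  84.]
top roll 0.54 [ 530. -307.] [48. 45.] z 0.033 [161. 124.  84.]
top roll 0.5 [ 471. -298.] [48. 48.] z 0.033 [164. 128.  89.]
scene roll 0.73 [ 486. -199.] [47. 46.] z 0.03 [195.5 168.  121. ]
scene roll 0.68 [341. 143.] [45. 47.] z 0.024 [178.5  53.   45. ]
scene roll 0.65 [576. 310.] [48. 41.] z 0.039 [124. 103.  71.]
scene roll 0.61 [ 471. -297.] [48. 45.] z 0.029 [182. 153. 117.]
scene roll 0.53 [477. 435.] [27. 49.] z 0.023 [ 66. 117.  67.]
scene roll 0.49 [ 525. -308.] [51. 36.] z 0.029 [191. 165. 125.]
scene roll 0.46 [339. 239.] [40. 17.] z 0.024 [131. 127. 120.]
```

```bash
python3 -m jog '{"xyz":[[0,0,-15],[0,0,-23],[0,0,-18],[0,0,-10],[0,0,-5],[0,0,-2],[0,0,0]],"turn":[0,0,0,0,0,0,0]}'
python3 -m jog '{"xyz":[[0,0,0],[0,0,0],[0,0,0],[0,0,0],[0,0,0],[0,0,0],[0,0,0],[0,0,0]],"turn":[0,0,0,0,0,0,0,0]}' 1
python3 -m jog '{"xyz":[[0,0,5],[0,0,15],[0,0,20],[0,0,20],[0,0,15],[0,0,0]],"turn":[0,0,0,0,0,0]}'
```

```text
time: 35.55
tcp_pos: [0.574, 0.3103, -0.0075]
tcp_rot: [-180.0, -0.0, -10.0]
ft_force: [-0.6, 1.5, 0.1]
finger_gap: 0.0742
grasp_force: 0.0
time: 36.22
tcp_pos: [0.574, 0.3107, -0.0071]
tcp_rot: [-180.0, -0.0, -10.0]
ft_force: [-0.0, -0.0, 5.2]
finger_gap: 0.0498
grasp_force: 29.9
time: 36.72
tcp_pos: [0.5758, 0.3114, 0.0708]
tcp_rot: [-179.8, -0.3, -10.0]
ft_force: [0.4, 0.2, 0.5]
finger_gap: 0.0494
grasp_force: 30.1
```

```bash
python3 -m jog '{"xyz":[[-2,-12,0],[-2,-25,0],[-2,-35,0],[-2,-38,0],[-2,-38,0],[-2,-38,0],[-2,-38,0],[-2,-38,0],[-2,-38,0],[-2,-38,0],[-2,-38,0],[-2,-38,0]],"turn":[0,0,0,0,0,0,0,0,0,0,0,0]}'
python3 -m jog '{"xyz":[[-0.4,-38,0],[0,-33,0],[0,-22,0],[0,-12,0],[0,-3.5,0],[0,0,0]],"turn":[0,0,0,0,0,0]}'
python3 -m jog '{"xyz":[[0,0,-12],[0,0,-20],[0,0,-20],[0,0,-15],[0,0,-9],[0,0,-5],[0,0,-2],[0,0,0]],"turn":[0,0,0,0,0,0,0,0]}'
python3 -m jog '{"xyz":[[0,0,0],[0,0,0],[0,0,0]],"turn":[0,0,0]}' -0.4
python3 -m jog '{"xyz":[[0,0,8],[0,0,20],[0,0,25],[0,0,25],[0,0,3],[0,0,0]],"turn":[0,0,0,0,0,0]}'
```

```text
time: 37.72
tcp_pos: [0.5472, -0.1053, 0.0654]
tcp_rot: [-180.0, 0.2, -10.0]
ft_force: [0.8, 0.9, -0.3]
finger_gap: 0.0492
grasp_force: 30.1
time: 38.22
tcp_pos: [0.5481, -0.212, 0.0661]
tcp_rot: [-179.9, 0.1, -10.1]
ft_force: [0.8, 0.2, -0.4]
finger_gap: 0.0492
grasp_force: 30.1
time: 38.88
tcp_pos: [0.5492, -0.2109, -0.0155]
tcp_rot: [-180.0, 0.0, -9.9]
ft_force: [0.0, -0.5, 0.4]
finger_gap: 0.0495
grasp_force: 30.3
time: 39.13
tcp_pos: [0.5498, -0.2122, -0.015]
tcp_rot: [180.0, -0.1, -10.0]
ft_force: [0.7, 0.5, 0.1]
finger_gap: 0.0632
grasp_force: 0.0
time: 39.63
tcp_pos: [0.5508, -0.213, 0.068]
tcp_rot: [179.9, -0.3, -10.0]
ft_force: [-0.7, 0.3, 0.6]
finger_gap: 0.065
grasp_force: 0.0
```

```bash
python3 -m jog '{"xyz":[[-3.3,18.5,0],[-3.3,18.5,0],[-3.3,18.5,0],[-3.3,18.5,0],[-3.3,18.5,0],[-3.3,18.5,0],[-3.3,18.5,0],[-3.3,18.5,0],[-3.3,18.5,0],[-3.3,18.5,0],[-3.3,18.5,0],[-3.3,18.5,0]],"turn":[7,7,7,7,7,7,7,7,7,7,7,7]}' 0
python3 -m jog '{"xyz":[[0,0,0],[0,0,0]],"turn":[5.7,0]}'
python3 - <<'E'
from h import *
for n in ['top','scene']:
    rolls(n)
    im,d,P=grab(n); show(rect(P,.008,.026,(.4,.62,-.11,.14)));show(rect(P,.036,.052,(.45,.57,-.05,.07)))
b=cv2.cvtColor(im,cv2.COLOR_RGB2BGR)[110:310,60:460];cv2.imwrite('pics/c6.png',cv2.resize(b,None,fx=2,fy=2,interpolation=cv2.INTER_CUBIC))
E
```

```text
time: 40.63
tcp_pos: [0.5083, 0.0111, 0.064]
tcp_rot: [-179.9, 0.0, 74.4]
ft_force: [-0.4, -0.1, -0.4]
finger_gap: 0.0464
grasp_force: 0.0
time: 40.8
tcp_pos: [0.5083, 0.0113, 0.0641]
tcp_rot: [-179.9, -0.0, 80.0]
ft_force: [0.4, 0.9, -0.5]
finger_gap: 0.0465
grasp_force: 0.0
top roll 0.65 [475. 427.] [47. 46.] z 0.027 [ 54.5 118.   56. ]
top roll 0.64 [354. 231.] [47. 44.] z 0.027 [96.5 83.  76. ]
top roll 0.61 [ 486. -197.] [45. 47.] z 0.033 [165.5 129.   89. ]
top roll 0.53 [ 529. -306.] [42. 45.] z 0.033 [161. 123.  82.]
top roll 0.53 [ 472. -296.] [45. 45.] z 0.033 [163. 127.  87.]
c [515.8  19.2] size [246.  190.4] long axis deg 87.7 n 1001 z 0.0197
c [0. 0.] size [0. 0.] long axis deg 0.0 n 0 z nan
scene roll 0.65 [352. 230.] [49. 47.] z 0.023 [104.  98.  91.]
scene roll 0.61 [ 485. -200.] [51. 46.] z 0.029 [201. 171. 125.]
scene roll 0.54 [ 542. -209.] [46. 37.] z 0.029 [210.  175.  131.5]
scene roll 0.54 [339. 142.] [49. 47.] z 0.023 [148.  51.  42.]
scene roll 0.51 [473. 427.] [47. 47.] z 0.023 [ 73. 148.  77.]
scene roll 0.46 [ 525. -306.] [49. 35.] z 0.029 [190. 166. 127.]
scene roll 0.46 [ 470. -298.] [49. 47.] z 0.029 [186. 162. 120.]
c [511.1  10. ] size [217.3 148.1] long axis deg 79.7 n 2636 z 0.0171
c [511.7  10.8] size [68.4 17.2] long axis deg 79.6 n 139 z 0.0446
  return _methods._mean(a, axis=axis, dtype=dtype,
  ret = ret.dtype.type(ret / rcount)
```

View pics/c6.png

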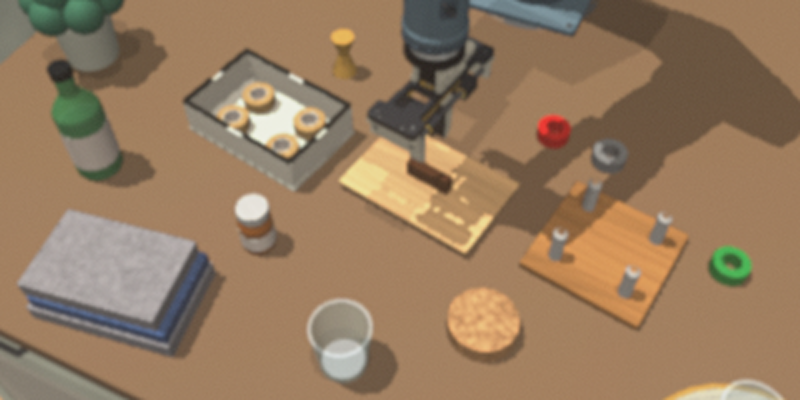

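```bash
python3 -m jog '{"xyz":[[0,0,-15],[0,0,-20],[0,0,-15],[0,0,-10],[0,0,-5],[0,0,-1],[0,0,0],[0,0,0]],"turn":[0,0,0,0,0,0,0,0]}'
python3 -m jog '{"xyz":[[0,0,0],[0,0,0],[0,0,0],[0,0,0],[0,0,0],[0,0,0],[0,0,0],[0,0,0]],"turn":[0,0,0,0,0,0,0,0]}' 1
python3 -m jog '{"xyz":[[0,0,5],[0,0,15],[0,0,20],[0,0,20],[0,0,20],[0,0,20],[0,0,10],[0,0,0],[0,0,0]],"turn":[0,0,0,0,0,0,0,0,0]}'
```

```text
time: 41.77
tcp_pos: [0.5103, 0.0099, -0.0001]
tcp_rot: [179.9, 0.0, 79.7]
ft_force: [-0.1, 0.7, -0.2]
finger_gap: 0.0465
grasp_force: 0.0
time: 42.43
tcp_pos: [0.5097, 0.0101, -0.0006]
tcp_rot: [180.0, -0.0, 79.7]
ft_force: [-0.8, -0.6, 3.2]
finger_gap: 0.0156
grasp_force: 30.0
time: 43.18
tcp_pos: [0.5095, 0.0101, 0.109]
tcp_rot: [180.0, 0.0, 79.7]
ft_force: [-0.5, 0.9, -3.1]
finger_gap: 0.0156
grasp_force: 30.0
```

```bash
python3 -m jog '{"xyz":[[0,-8,0],[0,-16,0],[0,-25,0],[0,-30,0],[0,-30,0],[0,-30,0],[0,-30,0],[0,-30,0],[0,-30,0],[0,-20,0],[0,-12,0],[0,-4.4,0]],"turn":[0,0,0,0,0,0,0,0,0,0,0,0]}'
python3 -m jog '{"xyz":[[0,0,-5],[0,0,-10],[0,0,-10],[0,0,-5],[0,0,0],[0,0,0]],"turn":[0,0,0,0,0,0]}'
python3 - <<'E'
from h import *
s=manip.sense();print(s['tcp_pos'])
for n in ['top','scene']:
    im,d,P=grab(n)
    c=np.array([.509,-.255]);R=np.deg2rad(79.6);a=np.array([np.cos(R),np.sin(R)]);b=np.array([-a[1],a[0]])
    q=(P[...,:2]-c)@np.stack([a,b],1);m=(abs(q[...,0])<.125)&(abs(q[...,1])<.09)
    Q=P[m];h=np.histogram(Q[:,2],bins=np.arange(.06,.14,.004));print(h[0])
    show(rect(P,.088,.107,(.3,.7,-.5,-.1),m))
E
```

```text
time: 44.18
tcp_pos: [0.5086, -0.2572, 0.1076]
tcp_rot: [-179.9, -0.0, 79.6]
ft_force: [0.4, -0.2, -2.5]
finger_gap: 0.0156
grasp_force: 30.0
time: 44.68
tcp_pos: [0.5094, -0.2542, 0.0786]
tcp_rot: [-179.9, -0.0, 79.8]
ft_force: [-0.3, 0.6, -1.9]
finger_gap: 0.0156
grasp_force: 30.0
[ 0.50935493 -0.25421985  0.07857673]
[  2   3   3   1   0   0   0  14 114 315 209  20   1   2   2   3  10   2
   0   0]
c [ 515.  -254.2] size [228.3 130.5] long axis deg 73.8 n 671 z 0.0989
[ 117  116    7    0    0    0    1   47  615 1358   51   11   15   15
   20   33   53   16   15   22]
c [ 511.8 -255.3] size [220.4 148.5] long axis deg 79.7 n 2077 z 0.0968
```

```bash
python3 -m jog '{"xyz":[[-3.3,0,0],[0,0,-5],[0,0,-5],[0,0,-4],[0,0,-3],[0,0,-2],[0,0,0],[0,0,0]],"turn":[0,0,0,0,0,0,0,0]}'
python3 -m jog '{"xyz":[[0,0,-2],[0,0,-1],[0,0,-1],[0,0,0],[0,0,0]],"turn":[0,0,0,0,0]}'
```

```text
time: 45.45
tcp_pos: [0.5063, -0.2553, 0.06]
tcp_rot: [-180.0, -0.0, 79.7]
ft_force: [0.0, 0.8, -1.2]
finger_gap: 0.0157
grasp_force: 30.0
time: 45.87
tcp_pos: [0.5063, -0.2553, 0.0562]
tcp_rot: [-180.0, 0.0, 79.7]
ft_force: [-0.8, 0.2, -2.3]
finger_gap: 0.0156
grasp_force: 30.0
```

```bash
python3 -m jog '{"xyz":[[0,0,-1],[0,0,0]],"turn":[0,0]}'
python3 -m jog '{"xyz":[[0,0,0],[0,0,0],[0,0,0],[0,0,0],[0,0,0]],"turn":[0,0,0,0,0]}' 0.3
python3 -m jog '{"xyz":[[0,0,5],[0,0,20],[0,0,20],[0,0,10],[0,0,0]],"turn":[0,0,0,0,0]}' 1
cat >> h.py <<'E'
def lid(fn=None):
    for n in ['top','scene']:
        im,d,P=grab(n,fn if n=='scene' else None)
        c=np.array([.509,-.255]);R=np.deg2rad(79.6);a=np.array([np.cos(R),np.sin(R)]);b=np.array([-a[1],a[0]])
        q=(P[...,:2]-c)@np.stack([a,b],1);m=(abs(q[...,0])<.125)&(abs(q[...,1])<.09)
        show(rect(P,.063,.083,(.3,.7,-.5,-.1),m))
        k=(abs(q[...,0])<.1)&(abs(q[...,1])<.066)&(P[...,2]>.06)&(P[...,2]<.08)
        A=np.c_[q[k],np.ones(k.sum())];x=np.linalg.lstsq(A,P[k][:,2],rcond=None)[0]
        for i in range(2):
            r=abs(A@x-P[k][:,2])<.004; x=np.linalg.lstsq(A[r],P[k][r,2],rcond=None)[0]
        print(n,'corner z mm (+a+b,+a-b,-a-b,-a+b)',[round(float(1000*(x@[s*.1,t*.065,1])),1) for s,t in [(1,1),(1,-1),(-1,-1),(-1,1)]])
E
python3 -c "
from h import *
lid()"
```

```text
time: 46.03
tcp_pos: [0.5065, -0.2555, 0.0555]
tcp_rot: [180.0, 0.0, 79.7]
ft_force: [0.1, -0.4, -1.4]
finger_gap: 0.0157
grasp_force: 30.0
time: 46.45
tcp_pos: [0.5064, -0.2554, 0.0554]
tcp_rot: [180.0, 0.0, 79.7]
ft_force: [0.2, 0.4, -0.2]
finger_gap: 0.0323
grasp_force: 0.0
time: 46.87
tcp_pos: [0.508, -0.2565, 0.1131]
tcp_rot: [179.7, 0.1, 79.7]
ft_force: [0.3, -0.7, 0.3]
finger_gap: 0.004
grasp_force: 0.0
c [ 512.9 -255.8] size [229.7 126.4] long axis deg 72.7 n 689 z 0.0753
top corner z mm (+a+b,+a-b,-a-b,-a+b) [75.2, 75.2, 75.7, 75.7]
c [ 508.3 -255.3] size [221.1 150.6] long axis deg 79.4 n 2400 z 0.0731
scene corner z mm (+a+b,+a-b,-a-b,-a+b) [73.3, 73.2, 73.0, 73.2]
```

```bash
python3 -m jog '{"xyz":[[-3.5,8.8,0],[-3.5,8.8,0],[-3.5,8.8,0],[-3.5,8.8,0],[-3.5,8.8,0],[-3.5,8.8,0],[-3.5,8.8,0],[-3.5,8.8,0],[-3.5,8.8,0],[-3.5,8.8,0],[-3.5,8.8,0],[-3.5,8.8,0]],"turn":[-7,-7,-7,-7,-7,-7,-7,-7,-7,-7,-7,-7]}' 1
python3 -m jog '{"xyz":[[0,0,-20],[0,0,-20],[0,0,-15],[0,0,-6],[0,0,0],[0,0,0]],"turn":[-6,0,0,0,0,0]}'
python3 -m jog '{"xyz":[[0,0,-2],[0,0,-2],[0,0,-1],[0,0,-1],[0,0,0],[0,0,0]],"turn":[0,0,0,0,0,0]}'
```

```text
time: 47.97
tcp_pos: [0.4632, -0.1488, 0.1088]
tcp_rot: [-179.9, 0.1, -4.6]
ft_force: [-0.7, 0.4, -0.1]
finger_gap: 0.0006
grasp_force: 0.0
time: 48.47
tcp_pos: [0.464, -0.1495, 0.0488]
tcp_rot: [-180.0, 0.1, -10.3]
ft_force: [0.2, -0.4, -0.3]
finger_gap: 0.0007
grasp_force: 0.0
time: 48.97
tcp_pos: [0.4648, -0.15, 0.0444]
tcp_rot: [180.0, -0.1, -10.3]
ft_force: [-1.3, 1.0, 6.8]
finger_gap: 0.0004
grasp_force: 3.3
```

```bash
for i in 1 2 3 4; do python3 -m jog '{"xyz":[[0,0,-0.75],[0,0,-0.75],[0,0,0]],"turn":[0,0,0]}' | egrep 'tcp_pos|ft_f'; done
```

```text
tcp_pos: [0.4647, -0.1499, 0.0433]
ft_force: [-3.3, 2.8, 11.5]
tcp_pos: [0.4646, -0.1497, 0.0419]
ft_force: [-3.4, 2.9, 12.3]
tcp_pos: [0.4646, -0.1497, 0.0405]
ft_force: [-3.9, 2.8, 13.8]
tcp_pos: [0.4646, -0.1496, 0.0398]
ft_force: [-6.5, 4.9, 22.4]
```

```bash
python3 -m jog '{"xyz":[[0,0,10],[0,0,10],[30,-5.5,0],[30,-5.5,0],[30,-5.5,0],[20,-4,0],[9.6,-1.5,0],[0,0,-6],[0,0,0],[0,0,0]],"turn":[0,0,0,0,0,0,0,0,0,0]}'
python3 -m jog '{"xyz":[[0,0,-2],[0,0,-2],[0,0,-2],[0,0,-1.5],[0,0,0],[0,0,0]],"turn":[0,0,0,0,0,0]}'
for i in 1 2 3 4; do python3 -m jog '{"xyz":[[0,0,-0.75],[0,0,-0.75],[0,0,0]],"turn":[0,0,0]}' | egrep 'tcp_pos|ft_f'; done
```

```text
time: 50.8
tcp_pos: [0.5824, -0.1711, 0.0505]
tcp_rot: [-180.0, 0.1, -10.3]
ft_force: [-0.5, -0.2, 0.4]
finger_gap: 0.0003
grasp_force: 0.0
time: 51.3
tcp_pos: [0.5836, -0.1717, 0.0442]
tcp_rot: [180.0, 0.0, -10.3]
ft_force: [-1.5, 1.0, 4.9]
finger_gap: 0.0006
grasp_force: 2.2
tcp_pos: [0.5837, -0.1716, 0.043]
ft_force: [-2.1, 1.2, 7.8]
tcp_pos: [0.5837, -0.1715, 0.0416]
ft_force: [-3.1, 1.1, 7.8]
tcp_pos: [0.5838, -0.1714, 0.0402]
ft_force: [-2.8, 2.3, 7.9]
tcp_pos: [0.5839, -0.1714, 0.0393]
ft_force: [-5.1, 2.4, 12.0]
```

```bash
python3 -m jog '{"xyz":[[0,0,-0.7],[0,0,-0.7],[0,0,0]],"turn":[0,0,0]}' | egrep 'tcp_pos|ft_f'
python3 -m jog '{"xyz":[[0,0,11],[0,0,11],[-5,-25,0],[-7,-38,0],[-7,-38,0],[-7,-38,0],[-5.6,-30,0],[-3,-20,0],[0,0,-6],[0,0,0],[0,0,0]],"turn":[0,0,0,0,0,0,0,0,0,0,0]}'
python3 -m jog '{"xyz":[[0,0,-2],[0,0,-2],[0,0,-2],[0,0,-1.5],[0,0,0],[0,0,0]],"turn":[0,0,0,0,0,0]}'
for i in 1 2 3 4; do python3 -m jog '{"xyz":[[0,0,-0.75],[0,0,-0.75],[0,0,0]],"turn":[0,0,0]}' | egrep 'tcp_pos|ft_f'; done
```

```text
tcp_pos: [0.5839, -0.1715, 0.0392]
ft_force: [-6.6, 4.0, 19.4]
time: 53.47
tcp_pos: [0.549, -0.3597, 0.0517]
tcp_rot: [-179.9, 0.1, -10.3]
ft_force: [0.9, -0.4, 0.0]
finger_gap: 0.0003
grasp_force: 0.0
time: 53.97
tcp_pos: [0.5496, -0.3603, 0.045]
tcp_rot: [-180.0, -0.0, -10.2]
ft_force: [1.0, 1.0, 0.6]
finger_gap: 0.0003
grasp_force: 0.3
tcp_pos: [0.5497, -0.3604, 0.0444]
ft_force: [-0.5, 1.8, 6.6]
tcp_pos: [0.5498, -0.3605, 0.0433]
ft_force: [-0.7, 3.3, 7.9]
tcp_pos: [0.55, -0.3606, 0.0419]
ft_force: [-1.5, 2.0, 8.8]
tcp_pos: [0.5501, -0.3606, 0.0405]
ft_force: [-0.1, 2.4, 7.3]
```

```bash
for i in 1 2; do python3 -m jog '{"xyz":[[0,0,-0.75],[0,0,-0.75],[0,0,0]],"turn":[0,0,0]}' | egrep 'tcp_pos|ft_f';done
python3 -m jog '{"xyz":[[0,0,11],[0,0,11],[-30,5.5,0],[-30,5.5,0],[-30,5.5,0],[-20,4,0],[-10,1.5,0],[0,0,-6],[0,0,0],[0,0,0]],"turn":[0,0,0,0,0,0,0,0,0,0]}'
python3 -m jog '{"xyz":[[0,0,-2],[0,0,-2],[0,0,-2],[0,0,-1.5],[0,0,0],[0,0,0]],"turn":[0,0,0,0,0,0]}'
for i in 1 2 3 4; do python3 -m jog '{"xyz":[[0,0,-0.75],[0,0,-0.75],[0,0,0]],"turn":[0,0,0]}' | egrep 'tcp_pos|ft_f'; done
```

```text
tcp_pos: [0.5502, -0.3607, 0.0397]
ft_force: [-2.0, 4.5, 12.8]
tcp_pos: [0.5503, -0.3608, 0.0396]
ft_force: [-3.5, 5.3, 19.2]
time: 56.3
tcp_pos: [0.4304, -0.3393, 0.0517]
tcp_rot: [180.0, -0.0, -10.3]
ft_force: [0.4, -0.6, 0.3]
finger_gap: 0.0004
grasp_force: 0.0
time: 56.8
tcp_pos: [0.4299, -0.339, 0.0447]
tcp_rot: [180.0, -0.1, -10.3]
ft_force: [0.2, 1.0, 4.2]
finger_gap: 0.0005
grasp_force: 1.9
tcp_pos: [0.4298, -0.3391, 0.0433]
ft_force: [0.7, -0.4, 4.4]
tcp_pos: [0.4298, -0.3391, 0.0418]
ft_force: [1.0, -0.4, 4.8]
tcp_pos: [0.4298, -0.3391, 0.0403]
ft_force: [0.5, -0.3, 4.6]
tcp_pos: [0.4298, -0.3391, 0.039]
ft_force: [0.8, 0.6, 5.9]
```

```bash
for i in 1 2 3; do python3 -m jog '{"xyz":[[0,0,-0.7],[0,0,-0.7],[0,0,0]],"turn":[0,0,0]}' | egrep 'tcp_pos|ft_f';done
python3 -m jog '{"xyz":[[0,0,11],[0,0,15],[0,0,25],[0,0,25],[0,0,0]],"turn":[0,0,0,0,0]}'
python3 -c "
from h import *
lid('s5.png')"
```

```text
tcp_pos: [0.4299, -0.3392, 0.0388]
ft_force: [-1.1, 2.5, 16.7]
tcp_pos: [0.4299, -0.3392, 0.0388]
ft_force: [-4.1, 5.9, 25.4]
tcp_pos: [0.4299, -0.3393, 0.0387]
ft_force: [-7.4, 8.3, 36.4]
time: 58.97
tcp_pos: [0.4312, -0.3408, 0.1145]
tcp_rot: [179.7, -0.3, -10.3]
ft_force: [0.4, -1.1, 0.3]
finger_gap: 0.0005
grasp_force: 0.0
c [ 509.5 -254.4] size [216.5 148.1] long axis deg 79.3 n 2116 z 0.0697
top corner z mm (+a+b,+a-b,-a-b,-a+b) [69.9, 69.8, 69.5, 69.6]
c [ 508.4 -254.8] size [221.7 148.6] long axis deg 79.9 n 2478 z 0.0673
scene corner z mm (+a+b,+a-b,-a-b,-a+b) [67.3, 67.3, 67.4, 67.5]
```

```bash
python3 -m jog '{"xyz":[[4,25,0],[7,38,0],[7,38,0],[7,38,0],[6,30,0],[3,20.5,0],[0,0,-25],[0,0,-25],[0,0,-10],[0,0,0],[0,0,0]],"turn":[0,0,0,0,0,0,0,0,0,0,0]}'
for i in 1 2 3 4 5; do python3 -m jog '{"xyz":[[0,0,-1.5],[0,0,-1.5],[0,0,0]],"turn":[0,0,0]}' | egrep 'tcp_pos|ft_f';done
```

```text
time: 59.98
tcp_pos: [0.4624, -0.149, 0.0492]
tcp_rot: [-179.9, 0.2, -10.3]
ft_force: [0.3, -0.2, 0.4]
finger_gap: 0.0005
grasp_force: 0.0
tcp_pos: [0.4638, -0.1498, 0.0478]
ft_force: [0.2, -0.3, 0.2]
tcp_pos: [0.4633, -0.1493, 0.0442]
ft_force: [-0.4, 0.6, -0.5]
tcp_pos: [0.4631, -0.1491, 0.0409]
ft_force: [-0.6, 0.5, 0.5]
tcp_pos: [0.4634, -0.1492, 0.0389]
ft_force: [-2.0, 0.6, 7.4]
tcp_pos: [0.4636, -0.1493, 0.0387]
ft_force: [-10.0, 4.7, 34.9]
```

```bash
python3 -m jog '{"xyz":[[0,0,6],[0,0,6],[30,-5.5,0],[30,-5.5,0],[30,-5.5,0],[20,-4,0],[9.6,-1.5,0],[0,0,-4],[0,0,-4],[0,0,0],[0,0,0]],"turn":[0,0,0,0,0,0,0,0,0,0,0]}'
for i in 1 2; do python3 -m jog '{"xyz":[[0,0,-1],[0,0,-1],[0,0,0],[0,0,0]],"turn":[0,0,0,0]}' | egrep 'tcp_pos|ft_f';done
python3 -m jog '{"xyz":[[0,0,6],[0,0,6],[-5,-25,0],[-7,-38,0],[-7,-38,0],[-7,-38,0],[-5.6,-30,0],[-3,-20,0],[0,0,-8],[0,0,0],[0,0,0]],"turn":[0,0,0,0,0,0,0,0,0,0,0]}'
for i in 1 2; do python3 -m jog '{"xyz":[[0,0,-1],[0,0,-1],[0,0,0],[0,0,0]],"turn":[0,0,0,0]}' | egrep 'tcp_pos|ft_f';done
```

```text
time: 62.15
tcp_pos: [0.5823, -0.1711, 0.039]
tcp_rot: [-180.0, 0.0, -10.3]
ft_force: [1.3, -0.3, 1.2]
finger_gap: 0.0002
grasp_force: 0.7
tcp_pos: [0.5824, -0.171, 0.0389]
ft_force: [-2.5, 1.6, 12.8]
tcp_pos: [0.5824, -0.1711, 0.0388]
ft_force: [-7.3, 4.5, 24.7]
time: 63.73
tcp_pos: [0.5479, -0.3608, 0.039]
tcp_rot: [180.0, -0.0, -10.3]
ft_force: [-1.0, -2.0, 3.0]
finger_gap: 0.0004
grasp_force: 1.3
tcp_pos: [0.548, -0.3606, 0.0389]
ft_force: [-4.8, -2.9, 11.1]
tcp_pos: [0.5481, -0.3606, 0.0388]
ft_force: [-7.6, -1.0, 21.3]
```

All four corners are firm at the same height (0.0387–0.0388). I'll retreat and check.

```bash
python3 -m jog '{"xyz":[[0,0,10],[0,0,30],[0,0,40],[0,0,40],[-30,10,10],[-35,10,0],[-35,0,0],[-35,0,0],[-30,0,0],[-20,0,0],[0,0,0],[0,0,0]],"turn":[0,0,0,0,0,0,0,0,0,0,0,0]}'
python3 - <<'E'
from h import *
lid('s6.png')
b=cv2.imread('pics/s6.png')[110:310,60:460];cv2.imwrite('pics/c7.png',cv2.resize(b,None,fx=2,fy=2,interpolation=cv2.INTER_CUBIC))
E
```

```text
time: 65.4
tcp_pos: [0.3631, -0.339, 0.165]
tcp_rot: [-179.9, -0.0, -10.3]
ft_force: [0.2, 0.7, 0.4]
finger_gap: 0.0004
grasp_force: 0.0
c [ 509.9 -254.5] size [217.  146.9] long axis deg 79.3 n 2599 z 0.0695
top corner z mm (+a+b,+a-b,-a-b,-a+b) [69.1, 69.8, 70.0, 69.3]
c [ 507.4 -254.6] size [220.  150.2] long axis deg 79.8 n 2467 z 0.0673
scene corner z mm (+a+b,+a-b,-a-b,-a+b) [67.3, 67.2, 67.1, 67.2]
```

View pics/c7.png

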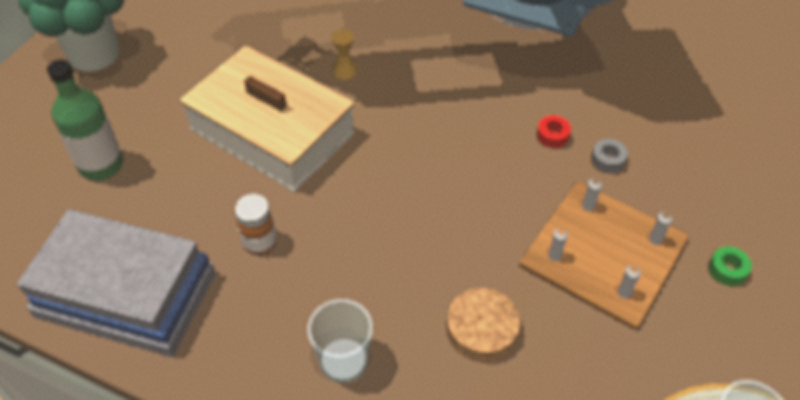

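The lid lies level and seated at (265,115), the stand is empty at (605,255), and everything else is where it was.

```bash
python3 -c "
from cell import manip
print(manip.hand_in())"
```

```text
the job is handed in; nothing more can be done
None
```

All four rolls are in the tub, the lid is back on level with all four corners pressed firmly home, nothing else was moved, and the job is handed in (result not shown) at about 65 s of the 210 s allowed.

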